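# Index the decorating turntable to the red line

## Robot

A 6-joint arm with a two-finger parallel gripper is mounted at the origin on the work surface. World frame = base frame: x ahead of the robot, y to its left, z up, the work surface at z = 0. Lengths are in m, angles in rad, forces in N, time in s.
With the tool pointing down it reaches from about 0.25 to 0.775 m from the base axis. Payload 4 kg.
Tool frame: the origin (TCP) lies midway between the tips of the shut fingers; the grasp point (between the pads) lies 19 mm behind it (robot.grasp_offset is the distance from the TCP to the grasp point, in m); z points along the fingers, y is the direction in which the jaws open and shut (so a half turn about z gives the same grasp; the last joint's range is limited). The gripper opens to 94 mm and grips with 3 to 60 N. Pads are 16 mm wide; open, the fingers measure 119 mm over their backs; the gripper's body (75 mm by 177 mm) begins 78 mm behind the grasp point.
Start: joints at [1.163, 0.087, 1.371, -0, 1.684, -0.103], TCP at [0.165, 0.525, 0.178] pointing down, gripper open.
Joint ranges: [-3.1, 3.1], [-0.76, 2.03], [0.27, 2.55], [-1.08, 4.22], [0.17, 2.65], [-2.57, 2.57]. Speed limits (rad/s): [2.79, 2.79, 3.14, 3.14, 3.14, 3.14].

## Interface

Orientations are given as [roll, pitch, yaw] about the fixed x, y, z axes, in that order (R = Rz(yaw) Ry(pitch) Rx(roll)).
In Python, from bench import status, viewer, order, robot gives the robot as it stands. The module is installed in compiled form; this text tells all that it offers.
- The arm moves only by the tool move_arm, never from a script. Its argument "targets" is a list of rows, each a list of 3 entries, a list of its own where there are three numbers: the shift along the tool's x, y, z in mm, then the turn, a rotation vector about the tool's x, y, z in degrees, then the opening, from -1 (shut) to 1 (fully open). A call has 1 to 20 rows; each row is the pose to reach, as a shift and turn from the pose commanded when the call began, along the tool's axes at that moment; what a row does not reach only later rows make up. A row lasts 1/8 s, in which the tool goes at most 62.5 mm and 10.7 degrees, less where a joint would pass 70% of its speed; a pose out of reach is approached as far as the arm can. A call with a gripper value outside its range is refused whole. The fingers move at their own pace and stop on an object; the grip force is fixed at half the most. Time passes only in rows, so rows that repeat a pose let the fingers close. It gives the time, the measured TCP pose, the force and the opening at its end, in the units of the state.
- status.get_obs(): the state, without advancing time (a new reading comes with each control period).
- viewer.snapshot(name): name is "scene" or "side" or "wrist"; returns the picture (384x512x3 uint8, red, green, blue); there is no depth.
- viewer.camera_model(name): a dict with "K" (3x3 intrinsics, pixels), "D" ([k1, k2, p1, p2, k3] as OpenCV has them; the pictures are not rectified), "xyz" and "attitude" of the camera in the world; the wrist camera has in their place "T_tool_cam" (4x4, takes a point from camera to tool coordinates, whose origin is the TCP and whose axes are the flange's). Camera axes: x right, y up, looking along -z (the intrinsics and any distortion apply to the point x, -y, -z); pixel columns grow to the right and rows downward; lengths in m; the calibration is good to about 2 mm. A picture is of the moment at which its call begins: read the wrist's pose just before it. camera_model takes no time and is no camera call.
- order.close_job(): hands the job in, once; it reports no verdict.
The state is a dict: "time": time; "joint_positions": joint angles; "qvel": joint speeds; "joint_torque": joint torques, N m; "tool_pos": TCP position; "ee_rot": TCP orientation; "wrist_force": force on the tool from outside, world axes, zero at the start; "wrist_torque": the same for the moment, N m; "width": finger opening in m.
Only numpy, scipy, OpenCV 4.12 (cv2) and the standard library are available. Lean on these libraries where they do the work, as an engineer would, in place of code of your own. Each camera call takes 0.05 s, during which the arm holds its last target. There are 200 camera calls.

## Task

A small bowl and a cup are riding on the potter's decorating turntable. Push the orange paddle round with the fingertips to turn the wheel until the black index mark on its rim lines up with the long red line on the white scale collar, then take the hand away. Only push the paddle, do not pinch it, and do not touch, lift or upset the bowl and the cup on the wheel or disturb the other things on the table.

Things in the scene. Friction and masses are not known exactly. Their poses are not given: they have to be found in the camera images.
- wheel: round aluminium wheel, 236 mm diameter, 10 mm thick, its top 46 mm above the table; turns either way about its vertical axis, more than a full turn. Origin on the axis at its underside; +x points along the paddle, +y along the index mark, z up. Mild friction (about 1 N at the paddle): it does not coast and stays where it is left. The fixed base with the white collar around it: 310 mm diameter, 41 mm high
- hub (a point): centre of the wheel's top face, on the axis, 46 mm above the table
- paddle (a point): centre of the top edge of the upright orange paddle, 76 mm above the table. The paddle is a plate fixed to the wheel and standing radially on it: 12 mm thick, 45 mm long from 60 to 105 mm from the axis, 30 mm high above the wheel's top. Pushed on either flat face it turns the wheel.
- paddle_left: half of the paddle with the face looking to the wheel's +y (the face towards the index mark; pushing it turns the wheel clockwise from above). Origin on the wheel's axis at its top face, 46 mm above the table, axes as the wheel's; the half spans x 60 to 105 mm, y 0 to 6 mm, z 0 to 30 mm
- paddle_right: the other half of the paddle, with the face looking to the wheel's -y (pushing it turns the wheel anticlockwise from above). Origin and axes as paddle_left; spans y -6 to 0 mm
- index_mark (a point): outer end of the index mark, a black radial line 5 mm wide and 38 mm long on the wheel's top, at the rim, 118 mm from the axis and a quarter turn anticlockwise (from above) from the paddle
- target_line (a point): inner end of the red target line, a red radial line 5 mm wide and 33 mm long on the fixed white collar around the wheel, 118 mm from the wheel's axis, 42 mm above the table. The thin black ticks stand every 10 degrees; the two blue lines are other marks and not the target
- bowl: loose buff clay bowl, 80 mm diameter at the rim, 45 mm high, standing at the middle of the wheel and turning with it. Origin at the centre of its underside
- cup: loose small reddish cup, 36 mm diameter, 36 mm high, standing on the wheel about 68 mm from the axis, roughly opposite the paddle (at least 110 degrees from it) and turning with it. Origin at the centre of its underside
- mug: loose reddish mug with a handle, 78 mm diameter, 85 mm high, on the table left of the turntable; origin at the centre of its underside
- jar: loose amber jar with a white cap, 64 mm diameter, 75 mm high, right of the turntable; origin at the centre of its underside
- tumbler: loose white tumbler, 68 mm diameter, 100 mm high, left of the turntable; origin at the centre of its underside
- brush: loose brush lying on the table right of the turntable; origin under its middle
- stamp: loose small wooden stamp, 38 mm diameter, 52 mm high, on the table to the right and nearer the robot; origin at the centre of its underside
Things that resemble listed ones, but are neither listed nor needed, are in the scene too. What is shaped like the cup but green or turquoise is not meant.

How it is judged:
On the way:
1. the fingers push the paddle ((contact force between the fingers and paddle_left above 0.2 N or contact force between the fingers and paddle_right above 0.2 N)), for 0.02 s.
At the end, for the whole second after the job is handed in: The wheel is at rest with the outer end of the index mark within 5 mm (one line width, about 2.4 degrees) of the inner end of the red line; bowl and cup stand upright on the wheel, the bowl within 15 mm of the axis, the cup 50 to 85 mm from it (horizontal distance between index_mark and target_line below 0.005 m and angular speed of wheel below 0.03 rad/s and angle between each of bowl, cup's own z axis and vertical below 0.2 rad and horizontal distance between bowl and hub below 0.015 m and horizontal distance between cup and hub between 0.05 and 0.085 m and height (world z) of bowl between 0.04 and 0.052 m and height (world z) of cup between 0.04 and 0.052 m); the robot touches nothing.
It fails at once if the paddle is pinched: both its faces pressed at once (contact force between the fingers and paddle_left above 2 N and contact force between the fingers and paddle_right above 2 N).
It fails at once if the bowl or the cup on the wheel is touched by the robot (contact force between any of the fingers, the arm and bowl above 0.5 N or contact force between any of the fingers, the arm and cup above 0.5 N).
It fails at once if the bowl or the cup is lifted off the wheel (height (world z) of any of bowl, cup above 0.06 m).
It fails at once if the bowl or the cup is tipped (angle between any of bowl, cup's own z axis and vertical above 0.5 rad).
It fails at once if another thing on the table is moved more than 20 mm or lifted (distance of any of mug, jar, tumbler, brush, stamp from where it was at the start of the episode above 0.02 m).
It also fails if it takes over 48 s, if anything falls off the work surface, if the arm or the gripper's body presses on something with over 40 N, if the wrist force passes 120 N, or if a joint passes its speed limit or range.

## Working session

There is one attempt and no reset: what is moved stays moved. The work goes in short steps, Python scripts to look and compute and a tool call to move; the robot and the scene stay as the last step left them, time stands still between calls to the robot, and variables do not carry over. Pictures are saved under pics/ and viewed, about 8 in all and at most 12, crops included, and the job is handed in when it is done.

Besides the shell and the picture viewer there is one more tool, called after "Emit:" by a JSON object that holds its "op" and its "data". move_arm: Moves the arm, as the interface text tells. Its arguments: {"type":"object","properties":{"targets":{"type":"array"}},"required":["targets"]}

```bash
mkdir -p pics; cat > h.py <<'E'
import numpy as np,cv2
from scipy.spatial.transform import Rotation as R
from bench import status,viewer,order,robot
def snap(n,f):
    im=viewer.snapshot(n); cv2.imwrite('pics/'+f,im[:,:,::-1]); return im
def cam(n,obs=None):
    m=viewer.camera_model(n); K=np.array(m['K']);D=np.array(m['D'])
    if n=='wrist':
        T=np.array(m['T_tool_cam']); Rt=R.from_euler('xyz',obs['ee_rot']).as_matrix()
        return K,D,Rt@T[:3,:3],Rt@T[:3,3]+np.array(obs['tool_pos'])
    return K,D,R.from_euler('xyz',m['attitude']).as_matrix(),np.array(m['xyz'])
def ray(c,uv,z):
    K,D,Rm,p=c
    q=cv2.undistortPoints(np.array(uv,float).reshape(-1,1,2),K,D)[:,0]
    d=np.c_[q[:,0],-q[:,1],-np.ones(len(q))]@Rm.T
    return p+d*((z-p[2])/d[:,2])[:,None]
def proj(c,X):
    K,D,Rm,p=c
    x=(np.atleast_2d(X)-p)@Rm; x=x*[1,-1,-1]
    return cv2.projectPoints(x,np.zeros(3),np.zeros(3),K,D)[0][:,0]
E
python3 - <<'E'
from h import *
o=status.get_obs();print(o)
for n in['scene','side']:
    snap(n,n+'0.png'); m=viewer.camera_model(n);print(n,m)
o=status.get_obs();snap('wrist','wrist0.png');print(viewer.camera_model('wrist'))
a=cv2.imread('pics/scene0.png');cv2.imwrite('pics/s0.png',cv2.resize(a,(800,600),interpolation=cv2.INTER_CUBIC))
E
```

```text
{'time': 0.0, 'joint_positions': array([ 1.16285461e+00,  8.79095096e-02,  1.37227028e+00, -9.82698930e-06,
        1.68357978e+00, -1.03071530e-01]), 'qvel': array([ 1.09100797e-03,  2.52654398e-03, -3.19295998e-05, -1.70379652e-03,
        1.36033968e-03,  1.57965884e-04]), 'joint_torque': array([ 1.44243735e-03, -3.40201557e+01, -3.02417886e+01,  7.16631766e-02,
        3.33473738e-02, -1.84808591e-04]), 'tool_pos': array([0.16484087, 0.52407191, 0.17642097]), 'ee_rot': array([-3.13943623e+00, -2.13237375e-04,  2.83672114e+00]), 'wrist_force': array([ 0.07597599, -0.21578215, -0.90126434]), 'wrist_torque': array([-0.02040975, -0.0130031 ,  0.01109984]), 'width': 0.09404010678602616}
scene {'K': array([[422.51210369,   0.        , 257.78229848],
       [  0.        , 422.51210369, 185.33121045],
       [  0.        ,   0.        ,   1.        ]]), 'D': array([-0.12867828,  0.        ,  0.        ,  0.        ,  0.        ]), 'xyz': array([0.99764123, 0.76276774, 1.06414628]), 'attitude': array([0.72724084, 0.0102524 , 2.57395516])}
side {'K': array([[357.47576267,   0.        , 248
[... 205 characters left out ...]
ay([ 0.2187656 , -0.60741528,  0.68423858]), 'attitude': array([ 0.8258119 , -0.0123356 , -0.43810148])}
{'K': array([[297.0189468 ,   0.        , 255.1118415 ],
       [  0.        , 297.0189468 , 192.94317816],
       [  0.        ,   0.        ,   1.        ]]), 'D': array([-0.06691364,  0.        ,  0.        ,  0.        ,  0.        ]), 'T_tool_cam': array([[ 7.30269674e-04,  9.69718446e-01,  2.44224493e-01,
         7.05039868e-02],
       [ 9.99999516e-01, -8.69328210e-04,  4.61601042e-04,
        -2.22225463e-04],
       [ 6.59934286e-04,  2.44224037e-01, -9.69718611e-01,
        -2.06455474e-01],
       [ 0.00000000e+00,  0.00000000e+00,  0.00000000e+00,
         1.00000000e+00]])}
```

View pics/s0.png

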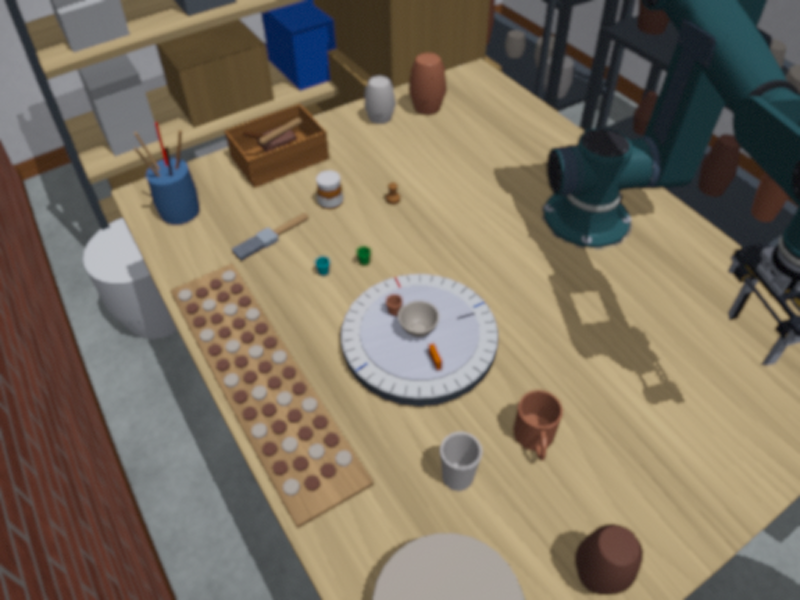

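View pics/wrist0.png

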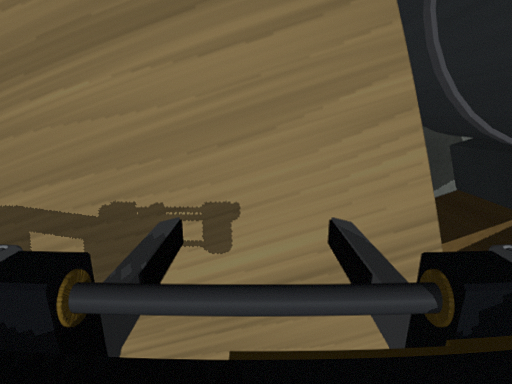

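The scene picture (scaled to 800 px wide) shows the wheel centred at about (418,335), the paddle at (435,356) and the black index mark at (466,316). The red line is at (397,282) and the blue lines are at (478,304) and (362,368). The reddish cup on the wheel is at (394,303); the green and turquoise look-alikes are off the wheel at (364,255) and (323,265). The wrist picture shows only empty table.

```bash
python3 - <<'E'
from h import *
im=cv2.imread('pics/scene0.png')[:,:,::-1]; c=cam('scene')
hsv=cv2.cvtColor(np.ascontiguousarray(im),cv2.COLOR_RGB2HSV)
box=np.zeros(im.shape[:2],np.uint8); box[170:260,210:325]=255
def pts(mask):
    n,l,s,ce=cv2.connectedComponentsWithStats(mask&box)
    return [(s[i,4],ce[i].round(1),np.argwhere(l==i)[:,::-1]) for i in range(1,n) if s[i,4]>=4]
H,S,V=hsv[...,0],hsv[...,1],hsv[...,2]
f=lambda b:(b*255).astype(np.uint8)
ms={'orange':f((H>5)&(H<20)&(S>190)&(V>120)),'red':f(((H<8)|(H>172))&(S>60)),'blue':f((H>100)&(H<125)&(S>90)),'dark':f((V<110)&(S<120))}
for k,m in ms.items():
    for a,ce,p in pts(m):
        z={'orange':.062,'red':.042,'blue':.042,'dark':.046}[k]
        print(k,a,ce,ray(c,[ce],z)[0].round(4))
# collar: non-wood region
m=f((S<70)&(V>130))&box
cs=max(cv2.findContours(m,0,1)[0],key=cv2.contourArea)
h=cv2.convexHull(cs)[:,0]
X=ray(c,h,.041)[:,:2]
A=np.c_[2*X,np.ones(len(X))]; s=np.linalg.lstsq(A,(X**2).sum(1),rcond=None)[0]
print('centre',s[:2],np.sqrt(s[2]+s[:2]@s[:2]), np.abs(np.linalg.norm(X-s[:2],axis=1)).round(3))
cv2.imwrite('pics/crop0.png',cv2.resize(im[160:270,200:340,::-1],None,fx=5.5,fy=5.4,interpolation=cv2.INTER_CUBIC))
E
```

```text
orange 38 [278.1 227.1] [0.5648 0.1753 0.062 ]
red 5 [253.8 180. ] [ 0.5157 -0.0367  0.042 ]
red 17 [252.8 190.8] [0.5434 0.0011 0.042 ]
red 11 [249.9 198.3] [0.5677 0.0227 0.042 ]
red 4 [274.  223.5] [0.559  0.1458 0.042 ]
red 6 [282.  231.5] [0.5556 0.1831 0.042 ]
dark 4 [210.  171.5] [ 0.6196 -0.1458  0.046 ]
dark 20 [250.  198.8] [0.5702 0.0275 0.046 ]
dark 16 [277.1 201.4] [0.5048 0.0826 0.046 ]
dark 33 [265.3 213.5] [0.5618 0.1025 0.046 ]
dark 457 [263.4 250.1] [0.6385 0.2099 0.046 ]
dark 15 [275.7 229.3] [0.5684 0.1687 0.046 ]
centre [0.54637644 0.09529507] 0.15645246568383633 [0.157 0.156 0.156 0.156 0.156 0.156 0.157 0.156 0.156 0.156 0.157 0.157
 0.157 0.159 0.155 0.156 0.156 0.156 0.157 0.156 0.157 0.157 0.157 0.157
 0.156 0.156 0.156 0.156 0.156 0.154 0.158 0.158 0.157 0.157 0.157 0.156
 0.157 0.157 0.156 0.157 0.156]
```

View pics/crop0.png

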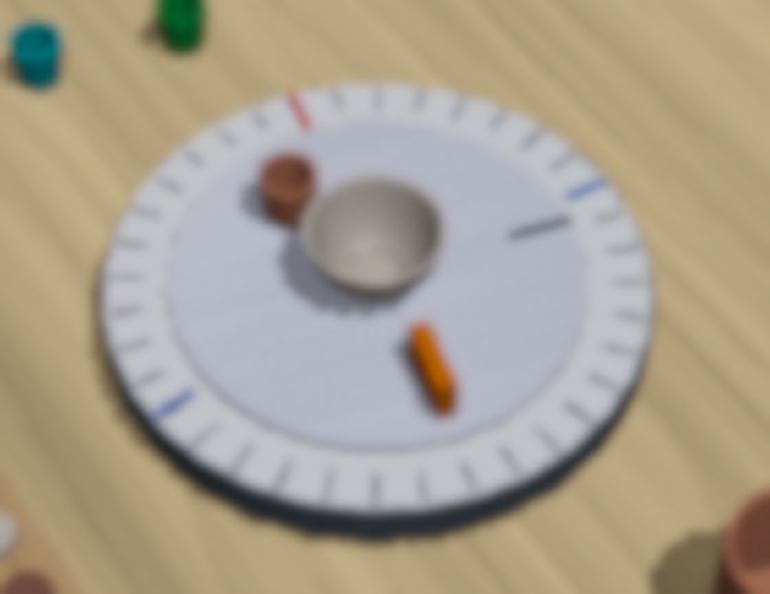

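The crop confirms the layout: the index mark runs (510,237)–(572,218), the red line (293,95)–(310,128), the paddle is orange at (432,370), and the reddish cup is at (287,187) on the wheel. Next I work out the angles.

```bash
cat >> h.py <<'E'
C=np.array([.5464,.0953])
def ang(p): d=np.asarray(p)[...,:2]-C; return np.degrees(np.arctan2(d[...,1],d[...,0]))%360,np.linalg.norm(d,axis=-1)
def off(th,r,Ry=2.8367,extra=0):  # finger centre (world xy) pushing right face when paddle at th deg
    t=np.radians(th); n=np.array([-np.sin(t),np.cos(t)]); u=np.array([np.cos(t),np.sin(t)])
    tx=np.array([np.cos(Ry),np.sin(Ry)]); ty=np.array([np.sin(Ry),-np.cos(Ry)])
    h=8*abs(n@tx)+12.5*abs(n@ty)
    return C+u*r-n*(.006+h/1000+extra)
def totool(d,Ry=2.8367):
    return np.array([np.cos(Ry)*d[0]+np.sin(Ry)*d[1],np.sin(Ry)*d[0]-np.cos(Ry)*d[1]])*1000
E
python3 - <<'E'
from h import *
c=cam('scene'); q=lambda *p:np.array(p,float)/[5.5,5.4]+[200,160]-.4
print('mark',ang(ray(c,q((510,237),(572,218)),.046)))
print('red',ang(ray(c,q((293,95),(310,128)),.042)))
print('blue',ang(ray(c,q((570,195),(607,183)),.042)),ang(ray(c,q((155,415),(190,397)),.042)))
print('paddle top',ang(ray(c,q((418,328),(447,400)),.074)))
print('bowl',ray(c,q((372,235)),.091),'cup',ang(ray(c,q((287,172)),.082)))
P=np.array([.16484,.52407])
for th,e in((77,.03),(77,.003)): print(th,e,off(th,.085,extra=e),totool(off(th,.085,extra=e)-P))
E
```

```text
mark (array([165.3353765 , 166.36906326]), array([0.07909686, 0.11770642]))
red (array([256.45587497, 256.03809993]), array([0.14844734, 0.11941494]))
blue (array([175.24418937, 174.37169173]), array([0.12656081, 0.15037478])) (array([5.99839623, 6.91670437]), array([0.15350398, 0.13185482]))
paddle top (array([75.72334767, 74.79310507]), array([0.06490148, 0.11443587]))
bowl [[0.55489159 0.10211776 0.091     ]] cup (array([286.3891996]), array([0.06650732]))
77 0.03 [0.60931847 0.16800998] [-530.86469474 -206.20990568]
77 0.003 [0.58301048 0.17408365] [-503.94678679 -208.31376684]
```

Emit:
{"op": "move_arm", "data": {"targets": [[[-48,-19,0],[0,0,0],-1],[[-97,-37,0],[0,0,0],-1],[[-145,-56,0],[0,0,0],-1],[[-193,-75,0],[0,0,0],-1],[[-241,-94,0],[0,0,0],-1],[[-290,-112,0],[0,0,0],-1],[[-338,-131,0],[0,0,0],-1],[[-386,-150,0],[0,0,0],-1],[[-434,-169,0],[0,0,0],-1],[[-483,-187,0],[0,0,0],-1],[[-531,-206,0],[0,0,0],-1],[[-531,-206,20],[0,0,0],-1],[[-531,-206,50],[0,0,0],-1],[[-531,-206,50],[0,0,0],-1],[[-531,-206,50],[0,0,0],-1]]}}

```text
time: 2.02
tool_pos: [0.61, 0.169, 0.1284]
ee_rot: [3.141, 0.001, 2.837]
wrist_force: [0.1, 0.6, 0.3]
width: 0.0004
```

```bash
python3 - <<'E'
from h import *
o=status.get_obs();print(o['tool_pos'],o['ee_rot'],o['width'],o['wrist_force'])
w=snap('wrist','w1.png');s=snap('scene','s1.png')
cv2.imwrite('pics/v1.png',np.hstack([cv2.resize(w,(400,300)),cv2.resize(s[130:300,170:400],(400,300))])[:,:,::-1])
P=o['tool_pos'][:2];print(totool(off(76,.085,extra=.03)-P,o['ee_rot'][2]))
E
```

```text
[0.61000933 0.1689879  0.12840845] [3.14115245e+00 7.05165690e-04 2.83698407e+00] 0.00041955144873764036 [0.06159675 0.6419508  0.32475903]
[-0.96070519 -1.83301418]
```

View pics/v1.png

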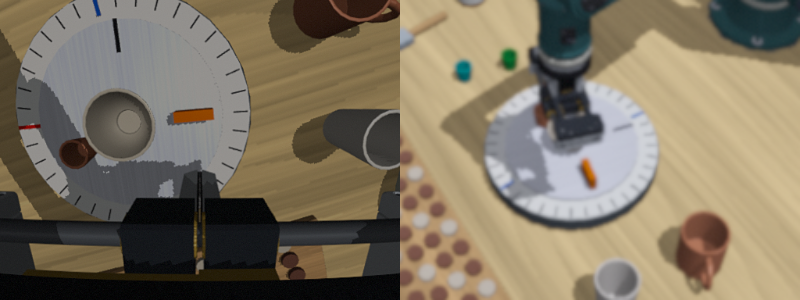

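The wrist view (400 px wide) shows the paddle at (192,116), mark (116,36), red line (30,127), cup (75,152), bowl (118,124), and the shut fingers at about (199,190), clear of all of them. I'll refine from this view.

```bash
cat >> h.py <<'E'
def look(f):
    o=status.get_obs(); w=snap('wrist',f); c=cam('wrist',o)
    hs=cv2.cvtColor(w,cv2.COLOR_RGB2HSV);H,S,V=[hs[...,i].astype(int) for i in range(3)]
    v,u=np.mgrid[:384,:512]; g=ray(c,np.c_[u.ravel(),v.ravel()],.042)
    a,r=ang(g); r=r.reshape(384,512)
    up=(v<250)
    def ce(m,z):
        n,l,s,cc=cv2.connectedComponentsWithStats(m.astype(np.uint8))
        if n<2: return None
        i=1+s[1:,4].argmax(); p=ray(c,[cc[i]],z)[0]; return s[i,4],cc[i].round(1),p.round(4),[float(x) for x in ang(p)]
    print('red',ce(up&((H<8)|(H>172))&(S>110)&(V>60)&(r>.124)&(r<.15),.042))
    print('mark',ce(up&(V<70)&(r>.085)&(r<.115),.046))
    print('paddle',ce(up&(H>5)&(H<20)&(S>200)&(V>120)&(r<.14),.076))
    return o,w,c
E
python3 - <<'E'
from h import *
o,w,c=look('w1b.png')
q=np.array([(118,124)])*1.28; print('bowl',ray(c,q,.091))
print('redhand',ang(ray(c,np.array([(20,127.5),(40,127)])*1.28,.042)),'markh',ang(ray(c,np.array([(114.5,20),(118,51)])*1.28,.046)))
# centre: circle fit from wheel ticks' outer collar points seen
for p in [(17,100),(250,110),(230,50),(195,0),(32,50)]: print(ang(ray(c,[np.array(p)*1.28],.041)[0]))
E
```

```text
red (np.int32(106), array([ 36.2, 161.3]), array([ 0.5142, -0.038 ,  0.042 ]), [256.43096576672895, 0.1371037066157656])
mark (np.int32(760), array([ 90.8, 198.7]), array([0.5682, 0.0043, 0.046 ]), [283.44732913687426, 0.09359017749586707])
paddle (np.int32(647), array([246.7, 147.2]), array([0.5645, 0.1757, 0.076 ]), [77.31052809248948, 0.0823748599201617])
bowl [[0.54815653 0.09754346 0.091     ]]
redhand (array([256.80701721, 257.64992328]), array([0.14959727, 0.12082541])) markh (array([167.02998673, 167.48361083]), array([0.11485074, 0.0802673 ]))
(np.float64(242.99961325189633), np.float64(0.1499550626701427))
(np.float64(76.26225334536983), np.float64(0.15371360610300183))
(np.float64(105.33648532324113), np.float64(0.14997719012219196))
(np.float64(130.82725627558503), np.float64(0.16044187790793032))
(np.float64(216.58799547803594), np.float64(0.1456142123916335))
```

```bash
python3 - <<'E'
from h import *
P=np.array([.61,.169])
for th,e in [(76,.03),(76,.012),(76,.003)]+[(t,0) for t in range(81,159,5)]: print(th,e,totool(off(th,.085,extra=e)-P).round())
E
```

```text
76 0.03 [-1. -2.]
76 0.012 [17. -3.]
76 0.003 [26. -3.]
81 0 [35. -3.]
86 0 [42. -3.]
91 0 [49. -3.]
96 0 [56. -4.]
101 0 [62. -6.]
106 0 [69. -8.]
111 0 [ 76. -10.]
116 0 [ 82. -14.]
121 0 [ 88. -18.]
126 0 [ 94. -22.]
131 0 [100. -27.]
136 0 [105. -33.]
141 0 [110. -39.]
146 0 [114. -46.]
151 0 [118. -53.]
156 0 [121. -61.]
```

Emit:
{"op": "move_arm", "data": {"targets": [[[0,-2,35],[0,0,0],-1],[[0,-2,72],[0,0,0],-1],[[0,-2,72],[0,0,0],-1],[[10,-3,72],[0,0,0],-1],[[17,-3,72],[0,0,0],-1],[[22,-3,72],[0,0,0],-1],[[26,-3,72],[0,0,0],-1],[[30,-3,72],[0,0,0],-1],[[35,-3,72],[0,0,0],-1],[[42,-3,72],[0,0,0],-1],[[49,-3,72],[0,0,0],-1],[[49,-3,72],[0,0,0],-1]]}}

```text
time: 3.68
tool_pos: [0.5616, 0.1809, 0.0556]
ee_rot: [3.141, -0.0, 2.837]
wrist_force: [0.1, -0.3, -0.1]
width: 0.0007
```

```bash
python3 - <<'E'
from h import *
o,w,c=look('w2.png');s=snap('scene','s2.png')
print(o['tool_pos'],o['wrist_force'])
cv2.imwrite('pics/v2.png',np.hstack([cv2.resize(w,(400,300)),cv2.resize(s[130:300,170:400],(400,300))])[:,:,::-1])
E
```

```text
red (np.int32(30), array([  2.4, 232.9]), array([ 0.5167, -0.0277,  0.042 ]), [256.4439529957744, 0.12656625932435814])
mark (np.int32(1010), array([266.3, 230.4]), array([0.5774, 0.1847, 0.046 ]), [70.90116842084653, 0.09463208322635286])
paddle (np.int32(2), array([277.5, 223. ]), array([0.563 , 0.1957, 0.076 ]), [80.59793767968281, 0.10179336168821818])
[0.5616039  0.18091273 0.05563151] [ 0.1303878  -0.25215651 -0.05977539]
```

View pics/v2.png

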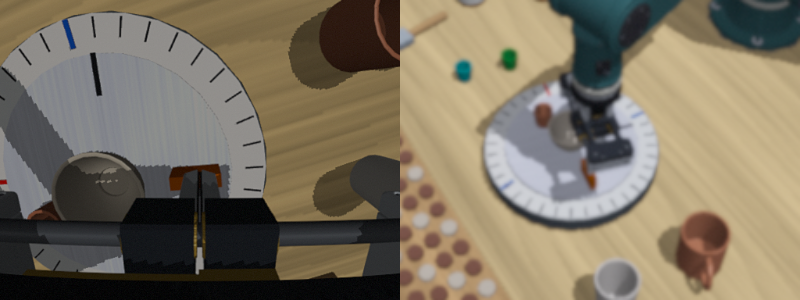

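```bash
python3 - <<'E'
from h import *
o=status.get_obs();c=cam('wrist',o)
print('markh',ang(ray(c,np.array([(93,54),(100,95)])*1.28,.046)),'blue',ang(ray(c,np.array([(65,21),(73,48)])*1.28,.042)))
print('paddle face bottom/top', ray(c,np.array([(169,187),(171,166),(221,164)])*1.28,.076))
E
```

```text
markh (array([166.9611616 , 166.53585054]), array([0.11584537, 0.07968782])) blue (array([175.87123559, 175.93853558]), array([0.14934754, 0.12530713]))
paddle face bottom/top [[0.56249276 0.1528643  0.076     ]
 [0.5450216  0.16078904 0.076     ]
 [0.55591606 0.20145497 0.076     ]]
```

```bash
python3 - <<'E'
import cv2,numpy as np
w=cv2.imread('pics/w2.png')[190:290,190:310];s=cv2.imread('pics/s2.png')[180:250,250:334]
cv2.imwrite('pics/v3.png',np.hstack([cv2.resize(x,(400,333),interpolation=cv2.INTER_CUBIC) for x in(w,s)]))
from h import *
c=cam('scene');o=status.get_obs();print((proj(c,o['tool_pos'])[0]-[250,180])*[400/84,333/70]+[400,0])
c=cam('wrist',o);print((proj(c,o['tool_pos'])[0]-[190,190])*3.33)
E
```

```text
[542.13543288 234.18943464]
[218.22229608  91.41174451]
```

View pics/v3.png

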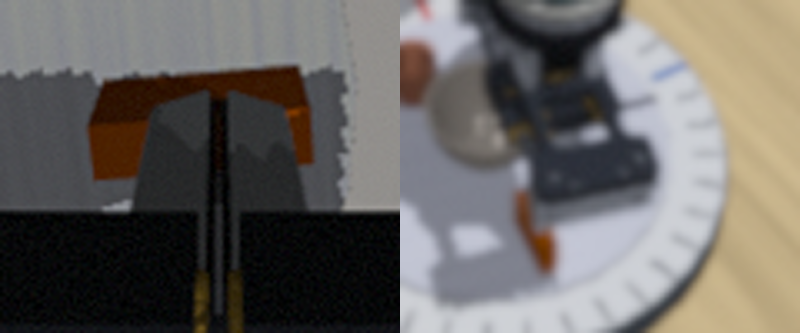

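```bash
python3 - <<'E'
from h import *
o=status.get_obs();c=cam('wrist',o)
print(c[3]);p=ray(c,np.array([(92,122),(305,108),(313,163),(95,178)])/3.33+190,.076);print(p,ang(p))
p=ray(c,np.array([(105,80),(298,66)])/3.33+190,.046);print(p,ang(p))
m=viewer.camera_model('wrist');print(robot)
E
```

```text
[0.49474677 0.20163956 0.26211432]
[[0.55413057 0.15673061 0.076     ]
 [0.56401673 0.19823421 0.076     ]
 [0.57584162 0.19651204 0.076     ]
 [0.56575652 0.15330349 0.076     ]] (array([82.82746762, 80.28817425, 73.78078976, 71.54546908]), array([0.06191511, 0.10443084, 0.10540724, 0.06114801]))
[[0.55490262 0.15573699 0.046     ]
 [0.56492408 0.19898065 0.046     ]] (array([81.9918588 , 79.87014709]), array([0.06103216, 0.10532245]))
<Robot object at 0x7f5f009c0050>
```

The enlarged crops show the fingers over the paddle at (210,95)–(300,210), although the wheel has not turned. I check with the side camera before pushing on.

```bash
python3 - <<'E'
from h import *
s=snap('side','d1.png');c=cam('side');o=status.get_obs()
p=proj(c,[o['tool_pos'],[.5655,.178,.076],[.5655,.178,.046],[C[0],C[1],.046]]);print(p)
u,v=p[1].astype(int);x0,y0=u-50,v-45
cr=cv2.resize(s[y0:y0+75,x0:x0+100],(800,600),interpolation=cv2.INTER_CUBIC)
for q in p[:3]: cv2.circle(cr,tuple(((q-[x0,y0])*8+4).astype(int).tolist()),3,(255,0,255),-1)
cv2.imwrite('pics/v4.png',cr[:,:,::-1])
E
```

```text
[[237.58349295 155.05682952]
 [238.90211738 149.6351102 ]
 [238.95057811 157.91736215]
 [244.73542767 175.7149953 ]]
```

View pics/v4.png

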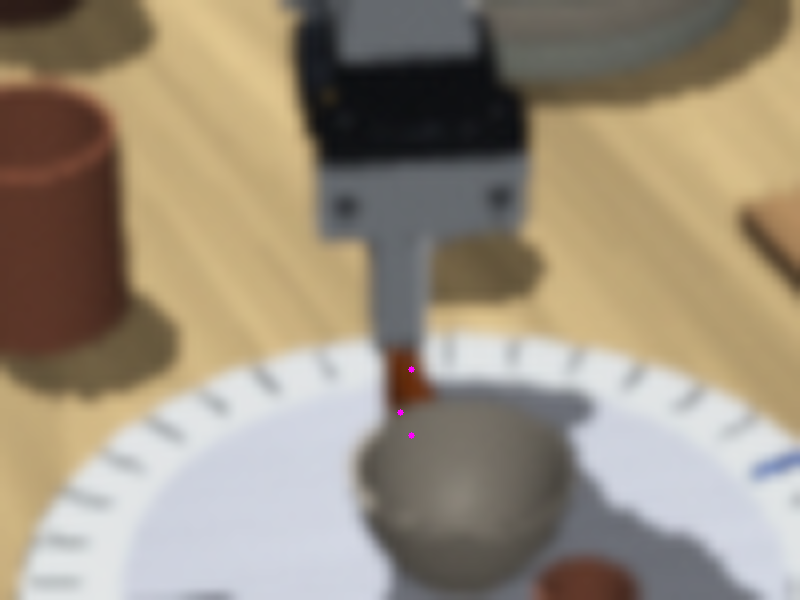

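The side view shows the fingertip ending at about (400,348), roughly 8 px above where the reported TCP (400,412) projects. So the tip appears to be some 25 mm higher than reported and to be passing over the paddle top. I'll back off and measure the tip height directly.

Emit:
{"op": "move_arm", "data": {"targets": [[[-20,0,0],[0,0,0],-1],[[-40,1,0],[0,0,0],-1],[[-52,1,0],[0,0,0],-1],[[-52,1,6],[0,0,0],-1],[[-52,1,6],[0,0,0],-1]]}}

```text
time: 4.45
tool_pos: [0.6109, 0.166, 0.0484]
ee_rot: [-3.141, -0.002, 2.837]
wrist_force: [0.7, -0.9, -0.2]
width: -0.0
```

```bash
python3 - <<'E'
from h import *
o=status.get_obs();print(o['tool_pos'],o['wrist_force'],o['joint_positions'])
s=snap('side','d2.png');c=cam('side')
t=o['tool_pos'];p=proj(c,[t,t+[0,0,.025],[.5655,.178,.076]]);print(p)
u,v=p[0].astype(int);x0,y0=u-40,v-35
cr=cv2.resize(s[y0:y0+60,x0:x0+80],(480,360),interpolation=cv2.INTER_CUBIC)
for q in p: cv2.circle(cr,tuple(((q-[x0,y0])*6+3).astype(int).tolist()),2,(255,0,255),-1)
w=snap('wrist','w3.png');cw=cam('wrist',o);print(proj(cw,t))
cv2.imwrite('pics/v5.png',np.hstack([cr,cv2.resize(w[190:290,200:300],(320,360))])[:,:,::-1])
E
```

```text
[0.61088741 0.16603041 0.04839691] [ 0.65144696 -0.9196368  -0.19233985] [ 1.75677857e-01  3.27438202e-01  1.34483600e+00  2.83270933e-04
  1.47177870e+00 -1.09041348e+00]
[[254.44408929 155.73775204]
 [254.65067582 148.85627681]
 [238.90211738 149.6351102 ]]
[[255.53223898 217.45019675]]
```

View pics/v5.png

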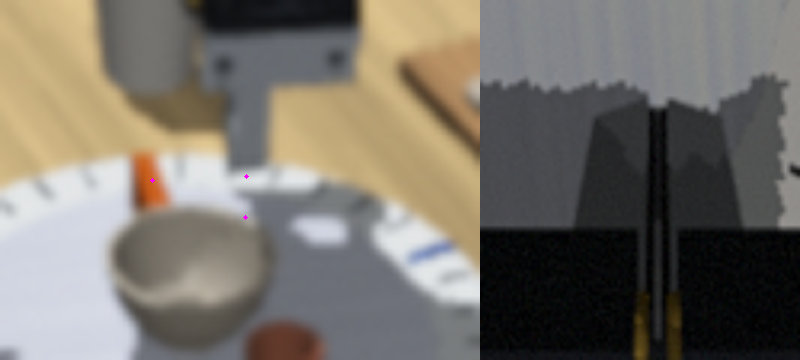

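In the side crop the true tip is at (248,170), while the reported TCP projects to (245,217). The fingers therefore end about 27 mm short of the reported TCP, so the tip is now at about z 0.075. I lower 16 mm, still clear of the wheel and bowl, and push a short way.

Emit:
{"op": "move_arm", "data": {"targets": [[[0,0,8],[0,0,0],-1],[[0,0,16],[0,0,0],-1],[[0,-3,16],[0,0,0],-1],[[10,-3,16],[0,0,0],-1],[[18,-3,16],[0,0,0],-1],[[23,-3,16],[0,0,0],-1],[[27,-3,16],[0,0,0],-1],[[32,-3,16],[0,0,0],-1],[[37,-3,16],[0,0,0],-1],[[43,-3,16],[0,0,0],-1],[[43,-3,16],[0,0,0],-1]]}}

```text
time: 5.92
tool_pos: [0.5693, 0.1764, 0.0335]
ee_rot: [3.141, -0.001, 2.837]
wrist_force: [-0.0, 0.3, 0.5]
width: 0.0003
```

```bash
cat >> h.py <<'E'
def polar(f,z=.046,tag='wrist'):
    "mark angle from dark pixels in an annulus of the wheel's top, thin dark ray"
    o=status.get_obs(); w=snap('wrist',f); c=cam('wrist',o)
    A=np.arange(100,300,.25); r=np.arange(.088,.114,.002)
    g=C[None,None]+r[:,None,None]*np.stack([np.cos(np.radians(A)),np.sin(np.radians(A))],-1)[None]
    P=np.concatenate([g,np.full(g.shape[:2]+(1,),z)],-1)
    uv=proj(c,P.reshape(-1,3)).reshape(len(r),len(A),2).astype(np.float32)
    v=cv2.remap(w,uv[...,0],uv[...,1],cv2.INTER_LINEAR,borderValue=(255,255,255)).max(2)
    v[(uv[...,1]>250)|(uv[...,1]<0)]=255
    m=v.max(0); d=A[m<75]
    print('mark',d.min() if len(d) else None,d.max() if len(d) else None,d.mean() if len(d) else None)
    return o,w
E
python3 - <<'E'
from h import *
o,w=polar('w4.png');print(o['tool_pos'],o['wrist_force'])
look('w4b.png')
for th in range(81,162,8): print(th,totool(off(th,.085)-o['tool_pos'][:2],o['ee_rot'][2]).round())
E
```

```text
mark 176.75 179.0 177.875
[0.56932077 0.17641903 0.03353523] [-0.01874696  0.26551249  0.54893847]
red None
mark (np.int32(662), array([266.8, 235.8]), array([0.5807, 0.1811, 0.046 ]), [68.20237127180481, 0.0924041192272561])
paddle (np.int32(1289), array([250.4, 206.7]), array([0.5486, 0.1798, 0.076 ]), [88.49048718007654, 0.08449440325170302])
81 [-6.  2.]
89 [5. 2.]
97 [16.  1.]
105 [27. -2.]
113 [37. -6.]
121 [ 47. -12.]
129 [ 57. -20.]
137 [ 65. -29.]
145 [ 72. -39.]
153 [ 78. -51.]
161 [ 82. -63.]
```

The wheel turns now: the mark has gone from 167° to 178°. I continue round the arc.

Emit:
{"op": "move_arm", "data": {"targets": [[[5,2,0],[0,0,0],-1],[[11,2,0],[0,0,0],-1],[[16,1,0],[0,0,0],-1],[[22,0,0],[0,0,0],-1],[[27,-2,0],[0,0,0],-1],[[32,-4,0],[0,0,0],-1],[[37,-6,0],[0,0,0],-1],[[42,-9,0],[0,0,0],-1],[[47,-12,0],[0,0,0],-1],[[52,-16,0],[0,0,0],-1],[[57,-20,0],[0,0,0],-1],[[61,-24,0],[0,0,0],-1],[[65,-29,0],[0,0,0],-1],[[69,-34,0],[0,0,0],-1],[[72,-39,0],[0,0,0],-1],[[75,-45,0],[0,0,0],-1],[[78,-51,0],[0,0,0],-1],[[78,-51,0],[0,0,0],-1]]}}

```text
time: 8.28
tool_pos: [0.4795, 0.1503, 0.0333]
ee_rot: [-3.141, -0.001, 2.836]
wrist_force: [-0.5, -1.0, 0.3]
width: 0.0006
```

```bash
python3 - <<'E'
from h import *
o,w=polar('w5.png');print(o['tool_pos'],o['wrist_force'])
look('w5b.png');s=snap('scene','s5.png')
cv2.imwrite('pics/v6.png',np.hstack([cv2.resize(w,(400,300)),cv2.resize(s[160:270,200:340],(400,300))])[:,:,::-1])
E
```

```text
mark None None None
[0.4794905  0.15031169 0.0333379 ] [-0.49947478 -1.03225     0.34777921]
red None
mark (np.int32(229), array([263.9, 223.9]), array([0.4818, 0.1559, 0.046 ]), [136.81932794246828, 0.08852563741285058])
paddle (np.int32(330), array([221.7, 210.4]), array([0.456 , 0.1374, 0.076 ]), [155.01760398610173, 0.09975106383297917])
```

View pics/v6.png

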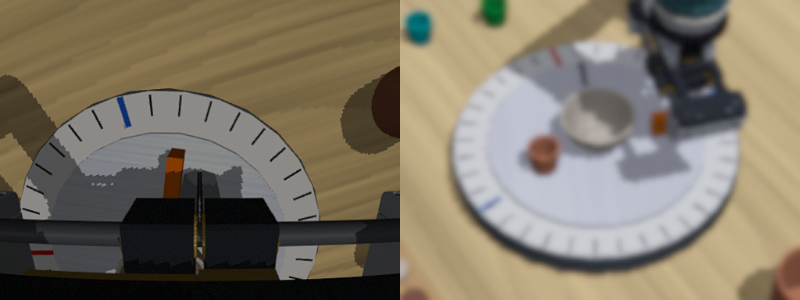

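The wrist view shows the paddle at (175,175) with the fingers beside it. The scene view (right panel) shows the mark at (583,72), about 10–15° short of the red line (555,55). The bowl and cup are standing.

```bash
cat >> h.py <<'E'
def scenepol(f,fresh=True,lo=230,hi=280):
    s=snap('scene',f) if fresh else cv2.imread('pics/'+f)[:,:,::-1].copy()
    c=cam('scene'); A=np.arange(lo,hi,.25)
    def prof(rs,z,fn):
        g=C+rs[:,None,None]*np.stack([np.cos(np.radians(A)),np.sin(np.radians(A))],-1)[None]
        uv=proj(c,np.concatenate([g,np.full(g.shape[:2]+(1,),z)],-1).reshape(-1,3)).reshape(len(rs),len(A),2).astype(np.float32)
        v=cv2.remap(s,uv[...,0],uv[...,1],cv2.INTER_LINEAR).astype(float)
        return cv2.GaussianBlur(fn(v).mean(0)[None],(0,0),3)[0]
    def peak(v):
        b=cv2.blur(v[None],(60,1))[0]; e=v-b; i=e[12:-12].argmax()+12
        k=slice(max(i-8,0),i+9); wgt=np.clip(e[k]-e[i]*.3,0,None)
        return round(float((A[k]*wgt).sum()/wgt.sum()),2),round(float(e[i]),1)
    R_=peak(prof(np.arange(.122,.148,.002),.042,lambda v:v[...,0]-v[...,1]))
    M=peak(prof(np.arange(.086,.114,.002),.046,lambda v:-v[...,1]))
    print('scene: red',R_,'mark',M,'to go',round(R_[0]-M[0],2)); return R_,M
E
python3 - <<'E'
from h import *
scenepol('s0.png',False,150,180); scenepol('s0.png',False)
scenepol('s5.png',False)
o=status.get_obs()
for th in(155,158,161,164,167,170):print(th,totool(off(th,.085)-o['tool_pos'][:2],o['ee_rot'][2]).round(1))
E
```

```text
scene: red (164.21, 0.4) mark (174.27, 0.2) to go -10.06
scene: red (258.36, 2.5) mark (261.51, 5.8) to go -3.15
scene: red (256.79, 22.3) mark (245.27, 21.2) to go 11.52
155 [ 1.8 -2.6]
158 [ 3.4 -7.2]
161 [  4.6 -12. ]
164 [  5.6 -16.5]
167 [  6.4 -20.6]
170 [  6.9 -24.8]
```

Emit:
{"op": "move_arm", "data": {"targets": [[[2,-4,0],[0,0,0],-1],[[4,-8,0],[0,0,0],-1],[[5,-12,0],[0,0,0],-1],[[6,-15,0],[0,0,0],-1],[[6,-15,0],[0,0,0],-1]]}}

```text
time: 9.05
tool_pos: [0.4697, 0.1379, 0.0335]
ee_rot: [-3.141, -0.001, 2.837]
wrist_force: [0.4, -0.3, -0.3]
width: 0.0001
```

```bash
python3 - <<'E'
from h import *
o=status.get_obs();print(o['tool_pos'])
scenepol('s6.png')
for th in(158,161,164,167,170):print(th,totool(off(th,.085)-o['tool_pos'][:2],o['ee_rot'][2]).round(1))
E
```

```text
[0.46967437 0.13792804 0.03349433]
scene: red (256.81, 22.4) mark (254.22, 20.8) to go 2.59
158 [-2.8  8.1]
161 [-1.5  3.3]
164 [-0.5 -1.1]
167 [ 0.2 -5.2]
170 [ 0.8 -9.4]
```

Emit:
{"op": "move_arm", "data": {"targets": [[[0,-2,0],[0,0,0],-1],[[0,-3.6,0],[0,0,0],-1],[[0,-3.6,0],[0,0,0],-1]]}}

```text
time: 9.48
tool_pos: [0.4689, 0.1347, 0.0335]
ee_rot: [-3.141, -0.0, 2.837]
wrist_force: [-1.3, 0.8, -0.5]
width: 0.0006
```

```bash
python3 - <<'E'
from h import *
o=status.get_obs();print(o['tool_pos'],o['wrist_force'])
scenepol('s7.png')
E
```

```text
[0.46888589 0.13472228 0.03346158] [-1.30987608  0.78828677 -0.50855284]
scene: red (256.8, 22.1) mark (256.47, 22.2) to go 0.33
```

The remaining error is 0.3°. Now I take the hand away: off the paddle, up, and to the side.

Emit:
{"op": "move_arm", "data": {"targets": [[[0,8,0],[0,0,0],-1],[[0,20,0],[0,0,0],-1],[[0,30,0],[0,0,0],-1],[[0,30,-40],[0,0,0],-1],[[0,30,-90],[0,0,0],-1],[[0,30,-140],[0,0,0],-1],[[0,30,-170],[0,0,0],-1],[[-20,20,-200],[0,0,0],-1],[[-20,20,-200],[0,0,0],-1],[[-20,20,-200],[0,0,0],-1]]}}

```text
time: 10.78
tool_pos: [0.4934, 0.1485, 0.232]
ee_rot: [-3.141, -0.002, 2.837]
wrist_force: [-0.4, 0.3, 0.1]
width: 0.0004
```

```bash
python3 - <<'E'
from h import *
o=status.get_obs();print(o['time'],o['tool_pos'],o['qvel'].round(3))
scenepol('s8.png')
s=cv2.imread('pics/s8.png')[:,:,::-1];w=snap('wrist','w8.png')
cv2.imwrite('pics/v7.png',np.hstack([cv2.resize(w,(400,300)),cv2.resize(s[160:270,200:340],(400,300))])[:,:,::-1])
a,b=cv2.imread('pics/scene0.png'),s[:,:,::-1]
E
```

```text
10.775 [0.49343107 0.14847273 0.23203575] [ 0.003  0.003  0.025 -0.     0.002 -0.002]
scene: red (256.82, 21.9) mark (256.44, 22.3) to go 0.38
```

View pics/v7.png

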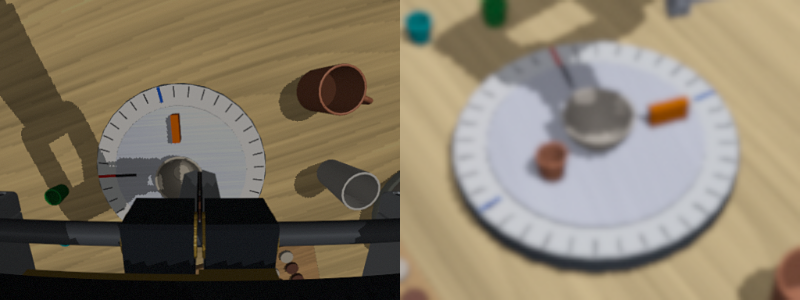

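Both views show the black mark running straight into the red line: wrist (105–135,176), scene (555,50)–(575,85). The bowl is centred, the cup is upright at (550,160), and the hand is well clear. I'm handing the job in.

```bash
python3 -c "
from bench import order
print(order.close_job())"
```

```text
the job is handed in; nothing more can be done
None
```

I pushed the orange paddle about 90° anticlockwise with the shut fingertips until the index mark met the red line. I then backed off, lifted the hand clear and handed the job in at about 10.8 s of the 48 s allowed. No verdict was reported.

- **Alignment:** with the hand away, the scene camera put the mark 0.4° short of the red line, under 1 mm at the rim. The wrist view also showed the two lines in one straight run.
- **Bowl and cup:** both looked upright, with the bowl at the middle and the cup on the wheel. I checked this by eye and did not measure their distances from the axis at the end.
- **Other things on the table:** the mug and tumbler looked undisturbed in the last wrist view. I did not compare the jar, brush and stamp with the first picture, but the hand stayed on the wheel's far side from them.
- **Disagreement found:** the real fingertips end about 27 mm short of the reported TCP. My first push therefore passed over the paddle without moving it. A side view showed the cause, and I lowered the hand before pushing again.

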